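Switch on the stirrer places that hold a jar

TASK

Two of the four wells of the sample stirrer hold a jar, the other two are closed with low rubber plugs. Switch on the two places that hold a jar, by sliding the switch in line with each jar fully away from the front edge towards the wells, and leave the switches of the two plugged places off. Leave the jars standing undisturbed in their wells.

Things in the scene. Friction and masses are not known exactly. Their poses are not given: they have to be found in the camera images.
- stirrer: White sample stirrer, fixed, 250 x 250 mm. Origin: centre of its underside, on the table; x from front edge (nearest the robot) to wells, y left, z up. Flat panel 30 mm high; across the far side a metal block 52 mm high (x 0.052 to 0.118) with 4 wells at y +0.075, +0.025, -0.025, -0.075. Four switches near the front edge, a dark line from each to its well. Wells without jar: grey rubber plugs, 62 mm high.
- jar_a_center (a point): Centre (half-way up) of one of the two sample jars in the stirrer, identical to jar_b: 40 mm diameter, 75 mm tall, grey-green contents, paper band, white lid. It stands upright, loose, in any one of the wells, 14 mm deep in it; its top is 113 mm above the table. z is its axis. The same jar on the bare table beside the stirrer is not part of the job.
- jar_b_center (a point): Centre (half-way up) of one of the two sample jars in the stirrer, identical to jar_a: 40 mm diameter, 75 mm tall, grey-green contents, paper band, white lid. It stands upright, loose, in any one of the wells, 14 mm deep in it; its top is 113 mm above the table. z is its axis. The same jar on the bare table beside the stirrer is not part of the job.
- switch_1 (a joint): Slide switch 1 of 4 from the left (+y), in line with well 1. Value in m along the stirrer's x: 0 = off (near the front edge), 0.024 = fully on (towards the wells). Black upright tab, 10 mm in x, 12 mm in y, top 25 mm above the panel, 55 mm above the table; tab centre in the stirrer's frame: x = -0.072 + value, y = +0.075. Slides with about 2 N, stays where left.
- switch_2 (a joint): Slide switch 2 of 4 from the left (+y), in line with well 2. Value in m along the stirrer's x: 0 = off (near the front edge), 0.024 = fully on (towards the wells). Black upright tab, 10 mm in x, 12 mm in y, top 25 mm above the panel, 55 mm above the table; tab centre in the stirrer's frame: x = -0.072 + value, y = +0.025. Slides with about 2 N, stays where left.
- switch_3 (a joint): Slide switch 3 of 4 from the left (+y), in line with well 3. Value in m along the stirrer's x: 0 = off (near the front edge), 0.024 = fully on (towards the wells). Black upright tab, 10 mm in x, 12 mm in y, top 25 mm above the panel, 55 mm above the table; tab centre in the stirrer's frame: x = -0.072 + value, y = -0.025. Slides with about 2 N, stays where left.
- switch_4 (a joint): Slide switch 4 of 4 from the left (+y), in line with well 4. Value in m along the stirrer's x: 0 = off (near the front edge), 0.024 = fully on (towards the wells). Black upright tab, 10 mm in x, 12 mm in y, top 25 mm above the panel, 55 mm above the table; tab centre in the stirrer's frame: x = -0.072 + value, y = -0.075. Slides with about 2 N, stays where left.

How it is judged:
By the outcome, as a careful person would: the job done as asked, in the order asked, and still so for the second after the job is handed in, with the robot touching nothing.
It also fails if it takes over 32 s, if anything falls off the work surface, if the arm or the gripper's body presses on something with over 40 N, if the wrist force passes 120 N, or if a joint passes its speed limit or range.

ROBOT

A 7-joint arm with a two-finger parallel gripper is mounted at the origin on the work surface. World frame = base frame: x ahead of the robot, y to its left, z up, the work surface at z = 0. Lengths are in m, angles in rad, forces in N, time in s.
With the tool pointing down it reaches from about 0.4 to 0.85 m from the base axis. Payload 4.5 kg.
Tool frame: the origin (TCP) lies midway between the tips of the shut fingers; the grasp point (between the pads) lies 19 mm behind it; z points along the fingers, y is the direction in which the jaws open and shut (so a half turn about z gives the same grasp; the last joint's range is limited). The gripper opens to 85 mm and grips with 20 to 120 N. Pads are 22 mm wide; open, the fingers measure 114 mm over their backs; the gripper's body (76 mm by 85 mm) begins 54 mm behind the grasp point. The pads swing forward as they close: fully open they stand 13 mm farther back than shut.
Start: joints at [-1.073, 0.689, -0.195, 1.565, 0.157, 0.902, -0.215], TCP at [0.28, 0.559, 0.231] pointing down, gripper open.
Joint ranges: [-3.01, 3.01], [-0.46, 2.08], [-1.47, 1.51], [0.13, 2.56], [-1, 4.14], [0.04, 2.09], [-2.66, 2.66]. Speed limits (rad/s): [2.57, 2.57, 3.14, 3.14, 3.14, 3.14, 3.14].

INTERFACE

Orientations are given as [roll, pitch, yaw] about the fixed x, y, z axes, in that order (R = Rz(yaw) Ry(pitch) Rx(roll)).
In Python, from workcell import * gives the robot as it stands.
- The arm moves only by the tool drive_tool, never from a script. Its argument "targets" is one flat list of numbers, 4 for each row, row after row: the shift along the tool's x, y, z in cm, then the turn about the tool's z in rad. In form: [x, y, z, spin, x, y, z, spin, ...]. A call has 1 to 10 rows; each row is the pose to reach, as a shift and turn from the pose measured when the call began, along the tool's axes at that moment; what a row does not reach only later rows make up. A row lasts 1/10 s, in which the tool goes at most 50 mm and 8.59 degrees, less where a joint would pass 70% of its speed; a pose out of reach is approached as far as the arm can. A call with a gripper value outside its range is refused whole. "gripper" is the opening, from 0 (shut) to 1 (fully open), set as the call begins (left out, the last holds). The fingers move at their own pace and stop on an object; the grip force is fixed at half the most. Time passes only in rows, so rows that repeat a pose let the fingers close. It gives the time, the measured TCP pose, the force and the opening at its end, in the units of the state.
- state(): the state, without advancing time (a new reading comes with each control period).
- read_camera(name): name is "scene" or "side" or "wrist"; returns a dict with "frame" (384x512x3 uint8, red, green, blue), "depth" (384x512 float32, m along the optical axis (not along the pixel's ray), 0 where there is no reading), "mtx" (3x3 intrinsics, pixels), "extrinsics" (4x4, takes a point from world to camera coordinates). Camera axes: x right, y down, z forward; pixel columns grow to the right and rows downward; lengths in m; the calibration is good to about 2 mm. A picture is of the moment at which its call begins.
- job_done(): hands the job in, once; it reports no verdict.
The state is a dict: "time": time; "qpos": joint angles; "dq": joint speeds; "effort": joint torques, N m; "eef_pos": TCP position; "tool_rot": TCP orientation; "wrist_force": force on the tool from outside, world axes, zero at the start; "wrist_torque": the same for the moment, N m; "width": finger opening in m.
Only numpy, scipy, OpenCV 4.12 (cv2) and the standard library are available. Lean on these libraries where they do the work, as an engineer would, in place of code of your own. Each camera call takes 0.05 s, during which the arm holds its last target. There are 200 camera calls.

## Working session

There is one attempt and no reset: what is moved stays moved. The work goes in short steps, Python scripts to look and compute and a tool call to move; the robot and the scene stay as the last step left them, time stands still between calls to the robot, and variables do not carry over. Pictures are saved under pics/ and viewed, about 8 in all and at most 12, crops included, and the job is handed in when it is done.

Besides the shell and the picture viewer there is one more tool, called after "Emit:" by a JSON object that holds its "method" and its "body". drive_tool: Moves the arm, as the interface text tells. Its arguments: {"type":"object","properties":{"targets":{"type":"array"},"gripper":{"type":"number"}},"required":["targets"]}

```bash
mkdir -p pics; cat > h.py <<'E'
from workcell import *
import numpy as np, cv2
def snap(n):
    c=read_camera(n); np.savez(f'{n}.npz',**c)
    return c
def pt(c,u,v):
    d=c['depth'][int(v),int(u)]
    p=np.linalg.inv(c['mtx'])@[u,v,1]*d
    return (np.linalg.inv(c['extrinsics'])@[*p,1])[:3]
E
python3 - <<'E'
from h import *
a=snap('scene');b=snap('side')
cv2.imwrite('pics/a.png',np.hstack([a['frame']])[:,:,::-1]);cv2.imwrite('pics/b.png',b['frame'][:,:,::-1])
s=state();print(s)
E
```

```text
{'time': 0.1, 'qpos': array([-1.07320551,  0.68989615, -0.1945372 ,  1.56625351,  0.15733503,
        0.90251547, -0.21515958]), 'dq': array([ 1.13369468e-03, -1.62915788e-03, -1.03511000e-03, -2.65609644e-03,
        4.09748372e-04,  4.11965005e-05, -1.19749391e-03]), 'effort': array([-4.04900187e-03, -5.40593112e+01, -1.27179746e+00, -1.58983719e+01,
        9.36241646e-03,  4.39774405e-03, -1.98936726e-05]), 'eef_pos': array([0.27936451, 0.55842668, 0.23056358]), 'tool_rot': array([-3.13992221e+00,  1.42103300e-04,  2.67785528e+00]), 'wrist_force': array([0.60126327, 0.5090594 , 0.13145242]), 'wrist_torque': array([-0.06243982, -0.04858445, -0.02990115]), 'width': 0.0854855069436288}
```

View pics/a.png

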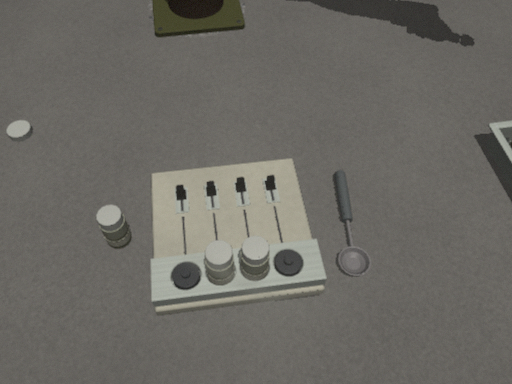

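View pics/b.png

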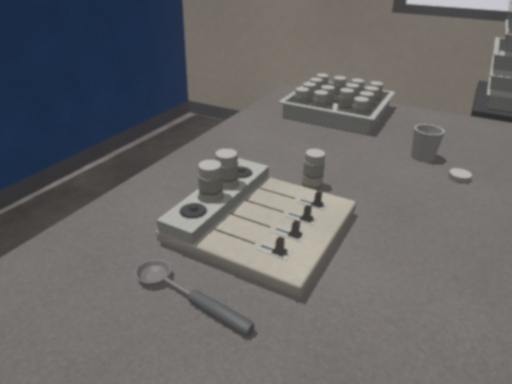

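The scene view has the robot at the top and +y to the right. The jars, at about (219,262) and (255,258), stand in the two middle wells, 2 and 3. The plugs are at (186,275) and (288,262), and the spare jar on the table is at (114,227). The tabs run from switch 4 to switch 1 at (181,190), (211,187), (241,184) and (271,182). The side view agrees, with the jars in the middle wells. Next I'll measure the tabs and the stirrer.

```bash
python3 - <<'E'
from h import *
from scipy import ndimage as N
for n in('scene','side'):
    c=dict(np.load(n+'.npz'));d=c['depth'];v,u=np.mgrid[:384,:512]
    p=np.stack([u,v,np.ones_like(u)],-1)@np.linalg.inv(c['mtx']).T*d[...,None]
    w=np.concatenate([p,np.ones_like(d)[...,None]],-1)@np.linalg.inv(c['extrinsics']).T
    w=w[...,:3]
    g=c['frame'].max(-1)
    box=(u>150)&(u<300)&(v>160)&(v<215) if n=='scene' else (u>255)&(u<335)&(v>185)&(v<260)
    m=(g<60)&box&(w[...,2]>.04)&(d>0)
    L,k=N.label(m,np.ones((3,3)))
    for i in range(1,k+1):
        q=w[L==i]
        if len(q)>8:
            t=q[q[:,2]>.05]
            print(n,len(q),N.center_of_mass(L==i)[::-1],'top',t.mean(0).round(4),len(t),q.max(0).round(4),q.min(0).round(4))
    for lo,hi in((.105,.118),(.058,.068)):
        m=(w[...,2]>lo)&(w[...,2]<hi)&(d>0)&(w[...,0]<1)
        L,k=N.label(m)
        for i in range(1,k+1):
            q=w[L==i]
            if len(q)>60: print(n,'h',lo,len(q),np.array(N.center_of_mass(L==i)[::-1]).round(),np.median(q,0).round(4))
    q=(w[...,2]>.025)&(w[...,2]<.035)&(d>0)&(w[...,0]>.3)&(g>90)
    L,k=N.label(q);b=np.argmax(np.bincount(L.ravel())[1:])+1
    print(n,'panel',cv2.minAreaRect(w[L==b][:,:2].astype(np.float32)),np.median(w[L==b][:,2]))
c=dict(np.load('scene.npz'))
cv2.imwrite('pics/c.png',cv2.resize(c['frame'][155:310,140:335],None,fx=3.8,fy=3.8,interpolation=2)[:,:,::-1])
E
```

```text
scene 64 (np.float64(270.046875), np.float64(180.515625)) top [0.5665 0.0698 0.055 ] 39 [0.5722 0.0748 0.0593] [0.561  0.0651 0.0404]
scene 65 (np.float64(240.24615384615385), np.float64(182.43076923076924)) top [0.5624 0.0203 0.0548] 39 [0.5674 0.0263 0.057 ] [0.5572 0.0154 0.0404]
scene 65 (np.float64(210.6), np.float64(186.63076923076923)) top [ 0.5632 -0.0292  0.0545] 42 [ 0.5678 -0.0232  0.0581] [ 0.5566 -0.0341  0.0403]
scene 67 (np.float64(180.19402985074626), np.float64(190.29850746268656)) top [ 0.563  -0.0788  0.0547] 42 [ 0.5675 -0.0726  0.0579] [ 0.5563 -0.0842  0.0412]
scene h 0.105 602 [255. 249.] [0.7194 0.0175 0.1137]
scene h 0.105 615 [219. 254.] [ 0.7185 -0.0321  0.1137]
scene h 0.058 82 [113. 227.] [ 0.6249 -0.182   0.0628]
scene h 0.058 79 [288. 260.] [0.7187 0.0673 0.0625]
scene h 0.058 92 [223. 278.] [ 0.7333 -0.0303  0.0641]
scene h 0.058 92 [254. 274.] [0.7338 0.0131 0.0639]
scene h 0.058 82 [185. 273.] [ 0.7162 -0.0818  0.0624]
scene panel ((0.5892733931541443, -0.004062578082084656), (0.25050806999206543, 0.16663260757923126), 88.70574951171875) 0.030944766649657174
side 21 (np.float64(317.4761904761905), np.float64(198.47619047619048)) top [ 0.5595 -0.0706  0.0529] 7 [ 0.5621 -0.0684  0.055 ] [ 0.5563 -0.0726  0.0401]
side h 0.105 375 [438.  14.] [ 0.6092 -2.0618  0.1115]
side h 0.105 77 [503.  64.] [ 0.3033 -0.9984  0.1103]
side h 0.105 521 [217. 161.] [0.7124 0.0084 0.1123]
side h 0.058 279 [438.  23.] [ 0.6036 -2.0694  0.0627]
side h 0.058 65 [502.  81.] [ 0.2921 -0.992   0.0625]
side h 0.058 112 [430. 128.] [ 0.4329 -0.4609  0.0636]
side h 0.058 120 [428. 136.] [ 0.4317 -0.4102  0.0629]
side h 0.058 93 [314. 161.] [ 0.6028 -0.1695  0.063 ]
side h 0.058 83 [231. 183.] [ 0.7001 -0.017   0.063 ]
side h 0.058 128 [211. 195.] [0.7057 0.0362 0.0636]
side panel ((0.6303842663764954, -0.0018719285726547241), (0.25115668773651123, 0.2489994764328003), 88.85238647460938) 0.029888667360673526
```

View pics/c.png

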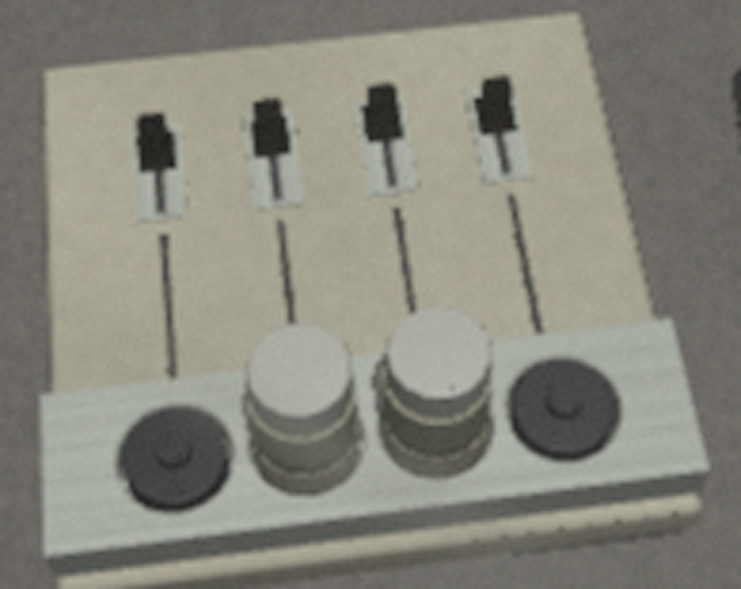

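All four switches are off. Jars are in wells 2 and 3 only. Tab 2 is at about (0.562, 0.021) and tab 3 at about (0.562, -0.029), both with tops at 0.055, which matches the text. The stirrer is yawed about -0.02. I'll shut the gripper and go above the spot in front of tab 2.

Emit:
{"method": "drive_tool", "body": {"targets": [-4,-3,0,-0.1,-8,-6.3,0,-0.2,-12,-9.5,0,-0.3,-16,-12.6,0,-0.44,-20,-15.8,0,-0.44,-24,-19,0,-0.44,-28,-22,0,-0.44,-32,-25.3,0,-0.44,-36,-28.4,0,-0.44,-40,-31.6,0,-0.44], "gripper": 0}}

```text
time: 1.1
eef_pos: [0.4919, 0.1041, 0.231]
tool_rot: [-3.14, -0.001, 3.118]
wrist_force: [0.7, 0.6, -0.2]
width: 0.0001
```

Emit:
{"method": "drive_tool", "body": {"targets": [-2,-4,0,0,-4,-8.2,3,0,-4,-8.2,7,0,-4,-8.2,11,0,-4,-8.2,14,0,-4,-8.2,14,0]}}

```text
time: 1.7
eef_pos: [0.5268, 0.0204, 0.0876]
tool_rot: [-3.138, -0.009, 3.118]
wrist_force: [-1.1, -0.0, 0.1]
width: -0.0004
```

```bash
python3 - <<'E'
from h import *
a=snap('scene');b=snap('side')
f=lambda i:cv2.resize(i,None,fx=4,fy=4,interpolation=2)[:,:,::-1]
cv2.imwrite('pics/d.png',np.hstack([f(a['frame'][140:280,160:260]),f(b['frame'][130:270,250:350])]))
print(state()['eef_pos'],state()['tool_rot'])
E
```

```text
[0.5297116  0.02118105 0.09120228] [-3.13990525e+00 -1.77162423e-03  3.11822485e+00]
```

View pics/d.png

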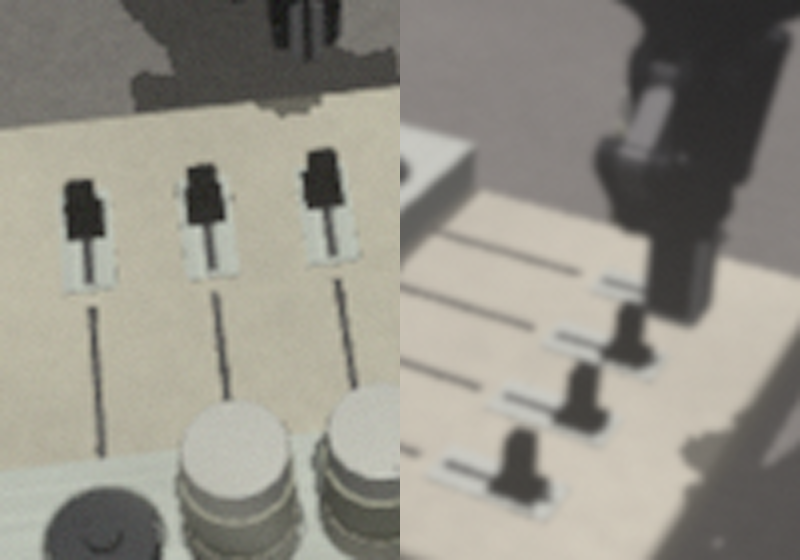

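The shut fingers at (305,40) in the left crop line up with tab 2 at (322,175), and in the side crop they hang in front of it. I'll descend and then push towards the wells.

Emit:
{"method": "drive_tool", "body": {"targets": [0,0,2.5,0,0,0,5,0,0,0,5,0,0,0,5,0]}}

```text
time: 2.2
eef_pos: [0.5306, 0.0214, 0.0428]
tool_rot: [-3.14, 0.0, 3.118]
wrist_force: [0.2, -1.1, -0.5]
width: 0.0002
```

Emit:
{"method": "drive_tool", "body": {"targets": [-0.8,0,0,0,-1.4,0,0,0,-2,0,0,0,-2.5,0,0,0,-3,0,0,0,-3.4,0,0,0,-3.6,0,0,0,-3.6,0,0,0]}}

```text
time: 3.0
eef_pos: [0.5671, 0.0204, 0.0427]
tool_rot: [-3.14, 0.001, 3.118]
wrist_force: [0.1, 0.3, 0.0]
width: 0.0
```

Emit:
{"method": "drive_tool", "body": {"targets": [-0.2,0,0,0,-0.4,0,0,0,-0.4,0,0,0]}}

```text
time: 3.3
eef_pos: [0.5682, 0.0203, 0.0423]
tool_rot: [-3.139, -0.005, 3.119]
wrist_force: [-6.6, 0.5, 4.7]
width: -0.0002
```

Emit:
{"method": "drive_tool", "body": {"targets": [-0.2,0,0,0,-0.2,0,0,0]}}

```text
time: 3.5
eef_pos: [0.5681, 0.0202, 0.0421]
tool_rot: [-3.138, -0.009, 3.119]
wrist_force: [-6.7, 0.3, 3.4]
width: -0.0002
```

Emit:
{"method": "drive_tool", "body": {"targets": [-0.2,0,0,0,-0.2,0,0,0]}}

```text
time: 3.7
eef_pos: [0.5681, 0.0202, 0.0418]
tool_rot: [-3.138, -0.013, 3.12]
wrist_force: [-5.8, 0.5, 3.4]
width: 0.0001
```

The tool stopped at x = 0.568 with about 6 N, so the switch is on its stop. I'll back off, lift, and go to tab 3.

Emit:
{"method": "drive_tool", "body": {"targets": [1,0,0,0,1,0,-3,0,1.5,0,-5,0,3.8,-2,-5,0,3.8,-5,-5,0,3.8,-5,-5,0,3.8,-5,-3,0,3.8,-5,0,0,3.8,-5,0,0,3.8,-5,0,0]}}

```text
time: 4.7
eef_pos: [0.5296, -0.0286, 0.0426]
tool_rot: [-3.138, -0.013, 3.12]
wrist_force: [0.3, -0.1, 0.2]
width: 0.0004
```

```bash
python3 - <<'E'
from h import *
a=snap('scene');b=snap('side')
f=lambda i:cv2.resize(i,None,fx=4,fy=4,interpolation=2)[:,:,::-1]
cv2.imwrite('pics/e.png',np.hstack([f(a['frame'][140:280,165:285])[:,:400],f(b['frame'][130:270,250:350])]))
print(state()['eef_pos'],state()['tool_rot'])
E
```

```text
[ 0.53022611 -0.0286466   0.04356014] [-3.13790915 -0.01047643  3.11974856]
```

View pics/e.png

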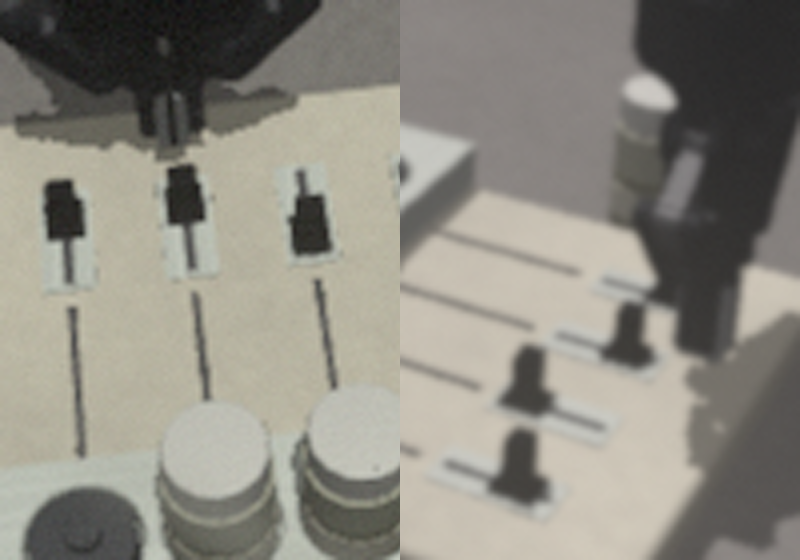

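Switch 2 is on, with its tab at the well end of the slot at (310,225). The fingers at (170,115) are in line with tab 3 at (185,195). I'll push it the same way.

Emit:
{"method": "drive_tool", "body": {"targets": [-0.8,0,0,0,-1.4,0,0,0,-2,0,0,0,-2.5,0,0,0,-3,0,0,0,-3.4,0,0,0,-3.8,0,0,0,-4.1,0,0,0,-4.1,0,0,0]}}

```text
time: 5.7
eef_pos: [0.5671, -0.0297, 0.0426]
tool_rot: [-3.136, -0.019, 3.12]
wrist_force: [-8.0, 0.2, 6.1]
width: 0.0001
```

Emit:
{"method": "drive_tool", "body": {"targets": [-0.2,0,0,0,-0.3,0,0,0,-0.3,0,0,0]}}

```text
time: 6.0
eef_pos: [0.567, -0.0298, 0.0421]
tool_rot: [-3.135, -0.025, 3.12]
wrist_force: [-7.6, 1.6, 4.9]
width: -0.0004
```

On the stop. Now back off, lift, and retreat so the cameras have a clear view.

Emit:
{"method": "drive_tool", "body": {"targets": [1,0,0,0,1,0,-3,0,2,0,-6,0,5,0,-10,0,9,0,-13,0,12,0,-16,0,12,0,-16,0,12,0,-16,0]}}

```text
time: 6.8
eef_pos: [0.4529, -0.0264, 0.206]
tool_rot: [-3.136, -0.021, 3.12]
wrist_force: [0.3, -0.2, 0.5]
width: 0.0001
```

```bash
python3 - <<'E'
from h import *
a=snap('scene');b=snap('side')
f=lambda i:cv2.resize(i,None,fx=3,fy=3,interpolation=2)[:,:,::-1]
cv2.imwrite('pics/f.png',np.hstack([f(a['frame'][150:320,150:300]),f(b['frame'][120:290,190:300])]))
print(state()['eef_pos'],state()['tool_rot'],state()['wrist_force'])
from scipy import ndimage as N
c=a;d=c['depth'];v,u=np.mgrid[:384,:512]
p=np.stack([u,v,np.ones_like(u)],-1)@np.linalg.inv(c['mtx']).T*d[...,None]
w=(np.concatenate([p,np.ones_like(d)[...,None]],-1)@np.linalg.inv(c['extrinsics']).T)[...,:3]
for m in((c['frame'].max(-1)<60)&(w[...,2]>.05)&(w[...,2]<.06)&(u>150)&(u<300)&(v>160)&(v<225),(w[...,2]>.105)&(w[...,2]<.118)&(v>220)):
    L,k=N.label(m,np.ones((3,3)))
    for i in range(1,k+1):
        if (L==i).sum()>15: print((L==i).sum(),w[L==i].mean(0).round(4),np.median(w[L==i],0).round(4))
E
```

```text
[ 0.45276294 -0.02632818  0.2046803 ] [-3.13600782 -0.0237119   3.11981514] [ 0.24841279 -1.00494808  0.26286971]
38 [0.5662 0.0699 0.0546] [0.5669 0.07   0.055 ]
40 [ 0.5629 -0.0789  0.0547] [ 0.5639 -0.0787  0.0553]
42 [0.5856 0.0198 0.0553] [0.5858 0.0199 0.0557]
41 [ 0.5852 -0.0294  0.0551] [ 0.5861 -0.0292  0.0554]
601 [0.7191 0.0177 0.1133] [0.7195 0.0175 0.1137]
609 [ 0.7181 -0.032   0.1133] [ 0.7184 -0.0321  0.1137]
```

View pics/f.png

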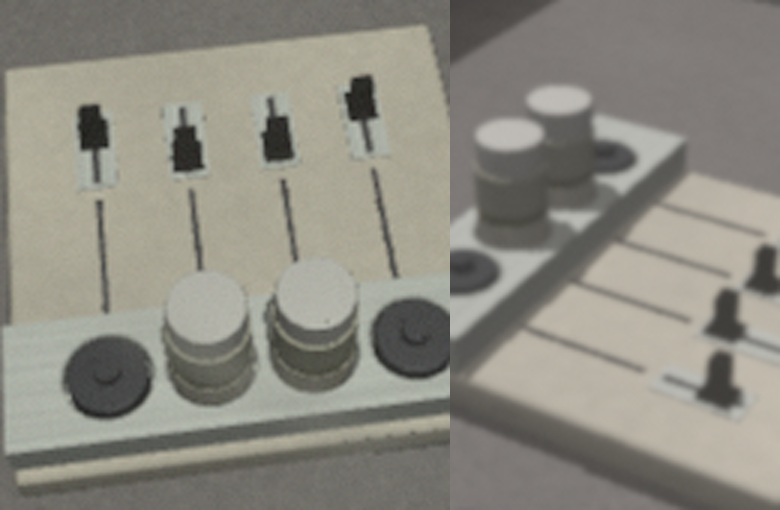

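```bash
python3 -c "
from workcell import *
print(job_done())"
```

```text
the job is handed in; nothing more can be done
None
```

The job is handed in: the jars stand in wells 2 and 3, so I slid switches 2 and 3 to on. I pushed each with the shut fingers until it met its end stop, then moved the arm clear at about 7 s of the 32 s allowed.

**Switches 2 and 3:** The last pictures show both at the well end of their slots. They measured 23.2 mm and 22.0 mm of travel against a nominal 24 mm. The shortfall is about one pixel (roughly 1.6 mm).
- **End stops:** both pushes stopped dead at 6–8 N, well above the 2 N sliding force. The two stops were 1.1 mm apart, as the stirrer's slight turn predicts.
- **Distance to the jars:** 133.5 mm and 132.9 mm from tab to jar, against the 133 mm expected for fully on.

**Switches 1 and 4:** Both are unchanged, in the off position.

**Jars:** Both are within 0.5 mm of where they started, with tops at 0.113–0.114 m.

**Disagreements:** The scene and side cameras differed by 2–3 mm on the stirrer's position. In the first picture tabs 2 and 3 measured 1–3 mm nearer the robot than tabs 1 and 4 imply. I took both as measurement noise.

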